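# Roll the last footstool leg mortise-up and close the row on the gluing board

### The arm

A 6-joint arm with a two-finger parallel gripper is mounted at the origin on the work surface; the furniture and walls round the work are solid. World frame = base frame: x ahead of the robot, y to its left, z up, the work surface at z = 0. Lengths are in m, angles in degrees, forces in N, time in s.
With the tool pointing down it reaches from about 0.4 to 0.825 m from the base axis. Payload 7 kg.
Tool frame: the origin (TCP) lies on the centre line of the jaws, within the pads' length; the fingertips stand 19 mm ahead of it and the grasp point (between the pads) is the TCP (r.tip_extent is the distance from the TCP to the fingertips, in m); z points along the fingers, y is the line along which they close (so a half turn about z gives the same grasp; the last joint's range is limited). The gripper opens to 88 mm and grips with 3 to 60 N. Pads are 19 mm wide; open, the fingers measure 130 mm over their backs; the gripper's body (78 mm by 193 mm) begins 47 mm behind the grasp point.
Start: joints at [86.293, 20.546, 0.682, 0, -70.136, -16.507], TCP at [0.233, 0.633, 0.246] pointing down, gripper open.
Joint ranges: [-176.03, 176.03], [-82.01, 121.73], [-58.28, 71.71], [-173.87, 95.51], [-174.79, -0.11], [-173.66, 173.66]. Speed limits (degrees/s): [136.94, 136.94, 172.46, 180, 180, 180].

### API

Orientations are given as [roll, pitch, yaw] about the fixed x, y, z axes, in that order (R = Rz(yaw) Ry(pitch) Rx(roll)).
In Python, from plant import r gives the robot as it stands. The module is installed in compiled form; this text tells all that it offers.
- The arm moves only by the tool jog_arm, never from a script. Its argument "deltas" is a list that holds one entry, the list of rows, each a list of 5 numbers: the opening, from -1 (shut) to 1 (fully open), then the shift along the world's x, y, z in cm, then the turn about the world's z in rad. In form: [[[claw, dx, dy, dz, turn], ...]]. A call has 1 to 8 rows; each row shifts and turns the commanded pose from where the row before left it; what a row does not reach is not made up. A row lasts 1/8 s, in which the tool goes at most 62.5 mm and 10.7 degrees, less where a joint would pass 70% of its speed; a pose out of reach is approached as far as the arm can. A call with a gripper value outside its range is refused whole. The fingers move at their own pace and stop on an object; "force" is the grip in N (left out, the last holds). Time passes only in rows, so rows that do not move let the fingers close. It gives the time, the measured TCP pose, the force, the opening and the grip force at its end, in the units of the state.
- r.get_state(): the state, without advancing time (a new reading comes with each control period).
- r.capture(name): name is "scene" or "top"; returns the picture (480x640x3 uint8, blue, green, red); there is no depth.
- r.camera_info(name): a dict with "fx", "fy", "cx", "cy" (pixels), "view" (4x4, takes a point from world to camera coordinates). Camera axes: x right, y up, looking along -z (the intrinsics and any distortion apply to the point x, -y, -z); pixel columns grow to the right and rows downward; lengths in m; the calibration is good to about 2 mm. A picture is of the moment at which its call begins. camera_info takes no time and is no camera call.
- r.close_job(): hands the job in; it is judged then, once.
The state is a dict: "time_s": time; "joints": joint angles; "qd": joint speeds; "joint_torque": joint torques, N m; "tcp_pos": TCP position; "eef_rot": TCP orientation; "contact_force": force on the tool from outside, world axes, zero at the start; "moment": the same for the moment, N m; "gripper_width": finger opening in m; "gripper_force": force on a finger pad.
Only numpy, scipy, OpenCV 4.12 (cv2) and the standard library are available. Lean on these libraries where they do the work, as an engineer would, in place of code of your own. Each camera call takes 0.05 s, during which the arm holds its last target. There are 200 camera calls.

### The job

Get the last footstool leg ready for gluing: it lies on the bench with its mortise underneath, so roll it over face by face until the mortise faces straight up, then lay it on the white gluing board as the fourth leg of the row. It must lie square and tight along the side of the leg next to it, with its blue foot at the same end as the others and its plain top end hard up against the far batten, so that all four mortises line up. Leave the three legs already on the board, the tin, the tape measure and the bottle where they are, and let go of the leg.

Things in the scene. Friction and masses are not known exactly. Their poses are not given: they have to be found in the camera images.
- loose_leg: the loose leg to lay: pale wood, 42 x 42 x 180 mm, 0.15 to 0.31 kg, friction on bench and board 0.7 to 1 (pushed near its top edge it tips rather than slides). Origin at its centre; +x along it to the plain top end; the last 35 mm at -x, the foot, are blue. Mortise (dark slot 12 x 50 mm, 24 deep) in the -z face: underneath at the start (z up), finally up (z down); other long faces plain.
- loose_mortise (a point): centre of the mortise's mouth in the loose leg's -z face, 45 mm from the leg's centre towards its top end
- board: fixed white board, 230 (x) x 250 (y) x 12 mm thick. Origin: centre of underside; x away from the robot (turned up to 0.35 rad), y left. Battens 20 mm wide, tops 40 mm above the bench: along the far edge (inner face x = +95 mm) and the right edge (inner face y = -105 mm). Three legs fill the right; the fourth place has its centre at x = +5, y = +42 mm, with 62 mm of bare board to its left.
- leg_a: first leg of the row, against the right batten: pale wood, 42 x 42 x 180 mm, loose, blue foot towards the robot, top against the far batten, mortise up. Origin at its centre, x along its length to the top end (same way as the board's x), z up out of the mortised face, y to the left.
- leg_b: second leg of the row, same as leg_a, touching it on its left
- leg_c: third leg of the row, same as leg_a, touching leg_b on its left; its left side (its y = +21 mm) is the one to butt the loose leg against
- tin: round white tin with blue lid, 66 mm diameter, 60 mm high, standing loose on the bench; origin at the centre of its underside. It or the tape measure stands beside the loose leg and blocks rolling to that side.
- tape_measure: yellow tape measure, 39 x 78 mm on the bench, 68 mm high, standing loose; origin at the centre of its underside
- bottle: white bottle with dark cap, 54 mm diameter, 155 mm high, standing loose beyond the work; origin at the centre of its underside
Things that resemble listed ones, but are neither listed nor needed, are in the scene too. What is shaped like the loose_leg but yellow is not meant.

How it is judged (in metres and radians):
On the way:
1. the loose leg has been rolled over so that its mortise faces up (angle between loose_leg's own z axis and vertical above 3.05 rad), for 0.2 s.
At the end, for the whole second after the job is handed in: The loose leg lies released and at rest on the board, mortise up, beside leg_c with at most about 3 mm of gap and square to it within 0.035 rad, its top within 3.5 mm of the far batten, its foot and its mortise level with leg_c's within 4 mm (angle between loose_leg's own z axis and vertical above 3.05 rad and y of loose_leg in the frame of leg_c between 0.04 and 0.045 m and x of loose_leg in the frame of leg_c between -0.004 and 0.004 m and x of loose_mortise in the frame of leg_c between 0.041 and 0.049 m and z of loose_leg in the frame of leg_c between -0.003 and 0.003 m and angle between the x axis of loose_leg and the x axis of leg_c, either way round below 0.035 rad and x of loose_leg in the frame of board above 0.0015 m and y of loose_leg in the frame of board below 0.047 m and linear speed of loose_leg below 0.02 m/s and contact force between the fingers and loose_leg below 0.1 N); the robot touches nothing.
It fails at once if one of the three legs in the row is shifted by more than 10 mm (distance of any of leg_a, leg_b, leg_c from where it was at the start of the episode above 0.01 m).
It fails at once if the tin, the tape measure or the bottle is shifted by more than 20 mm (distance of any of tin, tape_measure, bottle from where it was at the start of the episode above 0.02 m).
It also fails if it takes over 67 s, if anything falls off the work surface, if the arm or the gripper's body presses on something with over 40 N, if the wrist force passes 120 N, or if a joint passes its speed limit or range.

## Working session

There is one attempt and no reset: what is moved stays moved. The work goes in short steps, Python scripts to look and compute and a tool call to move; the robot and the scene stay as the last step left them, time stands still between calls to the robot, and variables do not carry over. Pictures are saved under pics/ and viewed, at most 10 in all, crops included, and the job is handed in when it is done.

Besides the shell and the picture viewer there is one more tool, called after "Call:" as name(argument=value, ...) on one line, values as JSON. jog_arm: Moves the arm, as the interface text tells. Its arguments: {"type":"object","properties":{"deltas":{"type":"array"},"force":{"type":"number"}},"required":["deltas"]}

```bash
mkdir -p pics
python3 - <<'E'
from plant import r
import cv2
for n in("scene","top"):
    cv2.imwrite(f"pics/{n}0.png",r.capture(n)); c=r.camera_info(n); print(n,c)
print(r.get_state())
E
```

```text
scene {'fx': 454.12209339801143, 'fy': 454.12209339801143, 'cx': 323.6707276920206, 'cy': 247.926108831904, 'view': array([[ 0.69914921, -0.71481604,  0.01511308, -0.3218288 ],
       [ 0.48922442,  0.49370285,  0.71896937, -0.38542249],
       [-0.52139221, -0.49527318,  0.69487742, -0.9409342 ],
       [ 0.        ,  0.        ,  0.        ,  1.        ]])}
top {'fx': 512.9795697115668, 'fy': 512.9795697115668, 'cx': 315.8678174108178, 'cy': 243.95234451064755, 'view': array([[-0.00307213, -0.99998957,  0.00337891,  0.11809666],
       [ 0.99438977, -0.00269763,  0.1057436 , -0.58173749],
       [-0.10573338,  0.00368481,  0.99438769, -1.11881216],
       [ 0.        ,  0.        ,  0.        ,  1.        ]])}
{'time_s': 0.1, 'joints': array([ 8.62905609e+01,  2.05870747e+01,  6.39200874e-01, -1.69778321e-02,
       -7.01358524e+01, -1.65088491e+01]), 'qd': array([ 0.02431823, -0.09887234,  0.15225642,  0.07081178, -0.0284584 ,
       -0.06046584]), 'joint_torque': array([-1.09176755e-03, -5.84167671e+01,  2.93749416e+01,  7.01537266e+00,
        1.00962451e-02, -4.99862654e-05]), 'tcp_pos': array([0.23314301, 0.63302504, 0.24472299]), 'eef_rot': array([ 1.79915190e+02, -8.49082717e-03, -2.02240626e+01]), 'contact_force': array([-0.57167582,  0.09578534, -0.37971124]), 'moment': array([-0.02187628, -0.00958514,  0.01492282]), 'gripper_force': 0.0, 'gripper_width': 0.08777511876321441}
```

View pics/scene0.png

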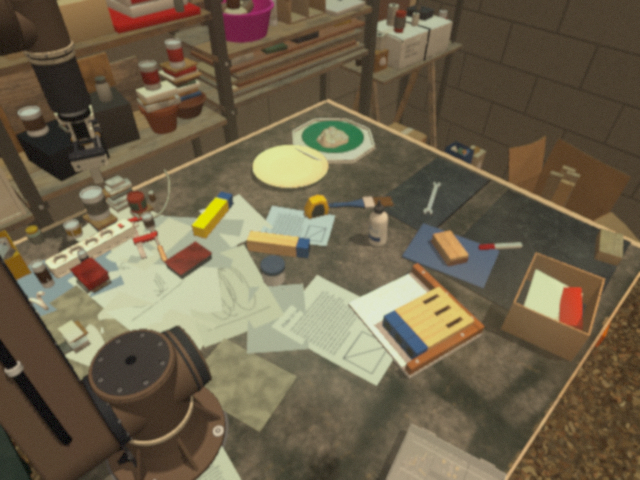

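View pics/top0.png

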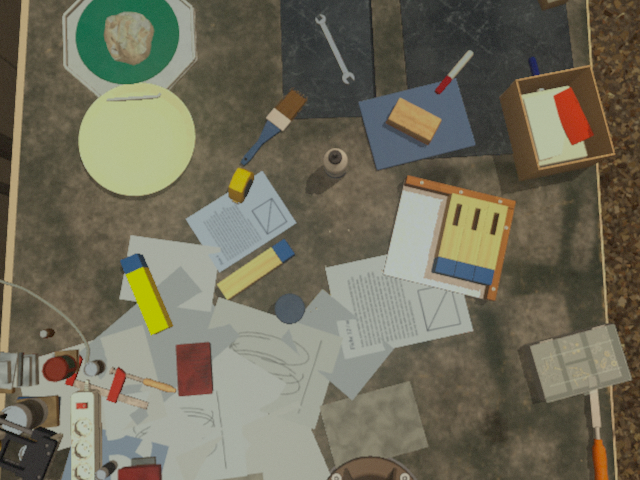

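The top view shows the loose leg from its plain end at about (222,290) to its blue foot at (290,250). The tin is at (290,309) on the robot side, the tape at (240,184) and the bottle at (335,163). The row of legs is at (440–510, 190–285), with the bare board to its left. I'll roll the leg away from the tin, so next I measure the positions.

```bash
cat > h.py <<'E'
import cv2, numpy as np
from plant import r
def ray(n,uv,z):
    c=r.camera_info(n); V=c["view"]; R=V[:3,:3]; o=-R.T@V[:3,3]
    d=R.T@np.array([(uv[0]-c["cx"])/c["fx"],-(uv[1]-c["cy"])/c["fy"],-1.])
    return (o+d*(z-o[2])/d[2])[:2]
def proj(n,p):
    c=r.camera_info(n); q=c["view"]@np.r_[p,1]
    return np.array([c["cx"]-c["fx"]*q[0]/q[2],c["cy"]+c["fy"]*q[1]/q[2]])
def blobs(hsv,lo,hi,amin=80):
    m=cv2.morphologyEx(cv2.inRange(hsv,lo,hi),cv2.MORPH_OPEN,np.ones((3,3)))
    return [c for c in cv2.findContours(m,0,1)[0] if cv2.contourArea(c)>amin]
E
python3 - <<'E'
from h import *
im=cv2.imread("pics/top0.png"); hsv=cv2.cvtColor(im,cv2.COLOR_BGR2HSV)
for p in [(240,280),(282,253),(290,308),(240,180),(450,240),(485,245),(415,235),(230,235),(430,190)]: print(p,hsv[p[1],p[0]])
for nm,lo,hi in (("blue",(100,100,60),(125,255,190)),("wood",(14,60,140),(28,150,255))):
    for c in blobs(hsv,lo,hi):
        b=cv2.boxPoints(cv2.minAreaRect(c)); print(nm,cv2.contourArea(c),b.round(1).tolist())
a=cv2.resize(im[150:330,190:350],None,fx=3.3,fy=3.3,interpolation=3);b=cv2.resize(im[160:310,370:530],None,fx=3.3,fy=3.3,interpolation=3)
cv2.imwrite("pics/a.png",a);cv2.imwrite("pics/b.png",b)
E
```

```text
(240, 280) [ 25 108 182]
(282, 253) [105 129 125]
(290, 308) [104  41  94]
(240, 180) [ 28 232 180]
(450, 240) [ 25 107 183]
(485, 245) [ 28 105 179]
(415, 235) [ 53  11 188]
(230, 235) [ 95  18 153]
(430, 190) [15 98 73]
blue 723.0 [[434.79998779296875, 270.70001220703125], [438.3999938964844, 256.6000061035156], [493.3999938964844, 270.3999938964844], [489.8999938964844, 284.5]]
blue 238.5 [[119.19999694824219, 260.1000061035156], [138.10000610351562, 252.8000030517578], [143.10000610351562, 265.79998779296875], [124.19999694824219, 273.1000061035156]]
blue 232.5 [[272.29998779296875, 246.5], [284.1000061035156, 238.60000610351562], [294.1000061035156, 253.60000610351562], [282.29998779296875, 261.5]]
blue 83.0 [[528.2999877929688, 57.900001525878906], [534.0, 56.0], [539.7999877929688, 73.4000015258789], [534.0999755859375, 75.30000305175781]]
wood 187.5 [[141.60000610351562, 383.20001220703125], [143.89999389648438, 376.29998779296875], [176.3000030517578, 387.1000061035156], [174.0, 394.0]]
wood 467.0 [[-0.5, 350.8999938964844], [3.4000000953674316, 284.70001220703125], [11.6000
[... 394 characters left out ...]
03125]]
wood 91.0 [[525.0999755859375, 119.19999694824219], [528.0, 118.5], [539.0999755859375, 160.6999969482422], [536.0999755859375, 161.5]]
wood 1101.0 [[388.0, 119.0], [399.0, 97.0], [441.3999938964844, 118.19999694824219], [430.3999938964844, 140.1999969482422]]
wood 131.5 [[124.0, 42.0], [139.0, 42.0], [139.0, 58.0], [124.0, 58.0]]
wood 84.0 [[104.69999694824219, 23.299999237060547], [109.69999694824219, 22.700000762939453], [112.69999694824219, 46.70000076293945], [107.69999694824219, 47.29999923706055]]
wood 1916.5 [[3.5999999046325684, 281.70001220703125], [21.200000762939453, -0.4000000059604645], [29.399999618530273, 0.10000000149011612], [11.800000190734863, 282.20001220703125]]
```

View pics/a.png

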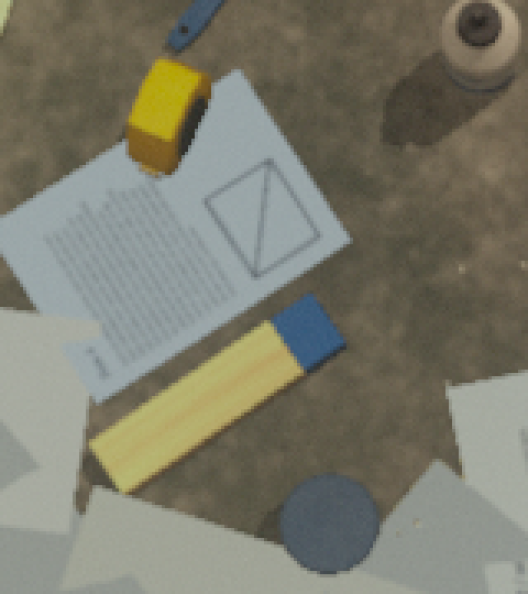

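View pics/b.png

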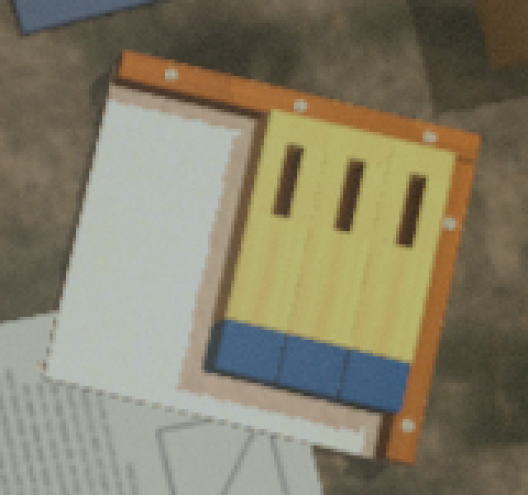

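Crop a shows the loose leg's top face with corners at crop (88,443), (125,492), (310,295) and (347,345). The tin is about 55 mm clear of the leg and the tape is further off. Crop b shows the row square against the far and right battens, mortises up, with the fourth place free on the left.

```bash
cat >> h.py <<'E'
def leg(n="top",z=0.042,im=None,area=(700,1700)):
    """loose leg by its wood+foot contour: corners, centre, yaw of foot->top"""
    im=r.capture(n) if im is None else im; hsv=cv2.cvtColor(im,cv2.COLOR_BGR2HSV)
    ws=[c for c in blobs(hsv,(14,60,120),(30,160,255),400)]; fs=blobs(hsv,(100,100,60),(125,255,200),120)
    out=[]
    for w in ws:
        for f in fs:
            wr,fr=cv2.minAreaRect(w),cv2.minAreaRect(f)
            if np.hypot(*np.subtract(wr[0],fr[0]))<75 and abs(wr[0][0]-130)>30:
                b=cv2.boxPoints(cv2.minAreaRect(np.vstack([w,f]))); P=np.array([ray(n,q,z) for q in b])
                e=P[1]-P[0],P[2]-P[1]; L=max(e,key=np.linalg.norm); 
                d=ray(n,wr[0],z)-ray(n,fr[0],z); L=L*np.sign(L@d)
                out.append((P.mean(0).round(4),np.degrees(np.arctan2(L[1],L[0])).round(2),[np.linalg.norm(x).round(4) for x in e],b.round(1).tolist()))
    return out
E
python3 - <<'E'
from h import *
im=cv2.imread("pics/top0.png")
for z in(.042,.054):
    for o in leg(im=im,z=z): print(z,o)
o=np.array((190,150))
A=[np.array(ray("top",o+np.array(q)/3.3,.042)) for q in((88,443),(310,295),(347,345),(125,492))]
print("leg",np.mean(A,0),[np.degrees(np.arctan2(*(a-b)[::-1])) for a,b in((A[0],A[1]),(A[3],A[2]))],np.linalg.norm(A[0]-A[1]))
for nm,p,z in(("tin",(330,523),.06),("tape",(168,118),.068),("bottle",(480,20),.15)): print(nm,ray("top",o+np.array(p)/3.3,z))
o=np.array((370,160))
B=[ray("top",o+np.array(q)/3.3,.054) for q in((268,110),(455,152),(403,412),(217,370))]
print("row",np.array(B).round(4).tolist(),[np.degrees(np.arctan2(*(a-b)[::-1])) for a,b in((B[0],B[3]),(B[1],B[2]))])
E
```

```text
0.042 (array([0.5267, 0.2507]), np.float64(124.23), [np.float64(0.1798), np.float64(0.0453)], [[215.39999389648438, 283.20001220703125], [283.20001220703125, 237.3000030517578], [294.5, 254.1999969482422], [226.8000030517578, 300.0]])
0.042 (array([ 0.5944, -0.2301]), np.float64(-13.85), [np.float64(0.1873), np.float64(0.1326)], [[433.70001220703125, 272.0], [451.5, 190.89999389648438], [509.6000061035156, 203.60000610351562], [491.79998779296875, 284.70001220703125]])
0.054 (array([0.526 , 0.2493]), np.float64(124.23), [np.float64(0.1779), np.float64(0.0448)], [[215.39999389648438, 283.20001220703125], [283.20001220703125, 237.3000030517578], [294.5, 254.1999969482422], [226.8000030517578, 300.0]])
0.054 (array([ 0.593 , -0.2264]), np.float64(-13.85), [np.float64(0.1854), np.float64(0.1312)], [[433.70001220703125, 272.0], [451.5, 190.89999389648438], [509.6000061035156, 203.60000610351562], [491.79998779296875, 284.70001220703125]])
leg [0.52521778 0.24856071] [np.float64(123.82620912610103), np.float64(123.5155072875428)] 0.17759273729678146
tin [0.43931967 0.1726711 ]
tape [0.70688347 0.280533  ]
bottle [0.74996366 0.07625972]
row [[0.6918, -0.1843], [0.6628, -0.3091], [0.4889, -0.2673], [0.517, -0.1451]] [np.float64(-12.64213252843966), np.float64(-13.518233108830115)]
```

Call:
jog_arm(deltas=[[[1, 3.19, -5.12, 0, 0.118], [1, 3.19, -5.12, 0, 0.118], [1, 3.19, -5.12, 0, 0.118], [1, 3.19, -5.12, 0, 0.118], [1, 3.19, -5.12, 0, 0.118], [1, 3.19, -5.12, 0, 0.118], [1, 3.19, -5.12, 0, 0.118], [1, 3.19, -5.12, 0, 0.118]]], force=20)

```text
time_s: 1.1
tcp_pos: [0.489, 0.222, 0.2455]
eef_rot: [-180.0, -0.0, 34.1]
contact_force: [1.0, 0.6, -0.2]
gripper_width: 0.088
gripper_force: 0.0
```

Call:
jog_arm(deltas=[[[1, 0, 0, -5, 0], [1, 0, 0, -5, 0], [1, 0, 0, -5, 0], [1, 0, 0, -3, 0], [1, 0, 0, -1.1, 0], [1, 0, 0, 0, 0]]])

```text
time_s: 1.85
tcp_pos: [0.4884, 0.2238, 0.0544]
eef_rot: [180.0, 0.1, 33.9]
contact_force: [0.7, 0.1, 0.2]
gripper_width: 0.0879
gripper_force: 0.0
```

Call:
jog_arm(deltas=[[[1, 1.25, 0.84, 0, 0], [1, 0.62, 0.42, 0.6, 0], [1, 0.62, 0.42, 0.6, 0], [1, 0.64, 0.43, 0.25, 0], [1, 0.64, 0.43, 0.25, 0], [1, 0.64, 0.43, 0.2, 0], [1, 0.58, 0.39, 0, 0], [1, 0.5, 0.34, 0, 0]]])

```text
time_s: 2.85
tcp_pos: [0.5453, 0.2622, 0.0754]
eef_rot: [-180.0, -0.2, 33.9]
contact_force: [1.2, -0.6, 4.4]
gripper_width: 0.0876
gripper_force: 1.5
```

Call:
jog_arm(deltas=[[[1, 0, 0, 1, 0], [1, 0, 0, 3, 0], [1, -4, -2.7, 6, 0], [1, -5, -3.4, 0, 0], [1, -5, -3.4, 0, 0], [1, -2, -1.3, 0, 0]]])

```text
time_s: 3.6
tcp_pos: [0.3883, 0.1557, 0.1629]
eef_rot: [-180.0, -0.0, 33.8]
contact_force: [0.6, 0.7, 0.4]
gripper_width: 0.0878
gripper_force: 0.0
```

Run:
```python
from h import *
im=r.capture("top"); cv2.imwrite("pics/t1.png",im)
for o in leg(im=im): print(o)
s=cv2.imread("pics/t1.png")[140:340,170:370]; q=r.capture("scene")[170:320,170:370]
cv2.imwrite("pics/t1c.png",np.hstack([cv2.resize(s,(400,400)),cv2.resize(q,(400,300)).repeat(1,0).copy() if 0 else cv2.copyMakeBorder(cv2.resize(q,(400,300)),0,100,0,0,0)]))
```

```text
(array([0.5622, 0.2735]), np.float64(123.97), [np.float64(0.1785), np.float64(0.0454)], [[205.5, 266.70001220703125], [272.79998779296875, 221.8000030517578], [284.1000061035156, 238.60000610351562], [216.6999969482422, 283.5]])
(array([ 0.5949, -0.2305]), np.float64(-14.03), [np.float64(0.1871), np.float64(0.1338)], [[433.5, 271.6000061035156], [451.5, 190.6999969482422], [510.1000061035156, 203.6999969482422], [492.1000061035156, 284.6000061035156]])
(array([0.6034, 0.4746]), np.float64(-24.77), [np.float64(0.2055), np.float64(0.0904)], [[115.80000305175781, 267.3999938964844], [157.39999389648438, 184.1999969482422], [193.0, 202.0], [151.39999389648438, 285.20001220703125]])
```

View pics/t1c.png

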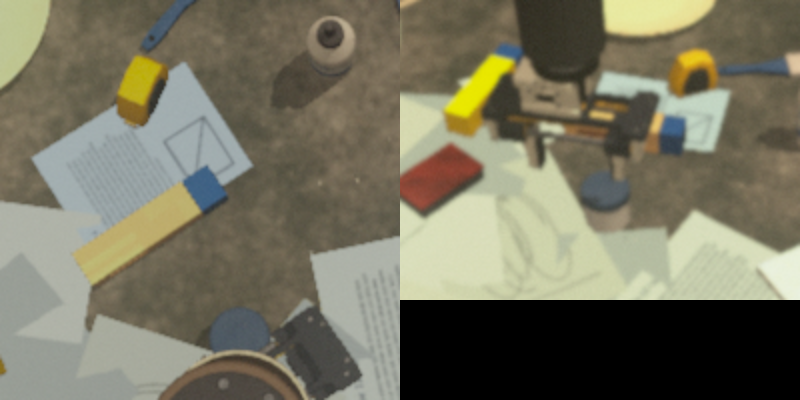

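The leg moved 43 mm square to its length, so it rolled once. The top face (crop 80–225, 170–285) shows no slot, and the tin and tape haven't moved. I'll roll it again.

Call:
jog_arm(deltas=[[[1, 4.5, 3.0, 0, 0], [1, 4.5, 3.1, 0, 0], [1, 4.5, 3.0, 0, 0], [1, 0, 0, -5, 0], [1, 0, 0, -4, 0], [1, 0, 0, -1.8, 0], [1, 0, 0, 0, 0]]])

```text
time_s: 4.58
tcp_pos: [0.5256, 0.2484, 0.0528]
eef_rot: [180.0, 0.2, 33.9]
contact_force: [0.4, 0.9, 0.3]
gripper_width: 0.0876
gripper_force: 0.0
```

Call:
jog_arm(deltas=[[[1, 1.25, 0.84, 0, 0], [1, 0.62, 0.42, 0.6, 0], [1, 0.62, 0.42, 0.6, 0], [1, 0.64, 0.43, 0.25, 0], [1, 0.64, 0.43, 0.25, 0], [1, 0.64, 0.43, 0.2, 0], [1, 0.58, 0.39, 0, 0], [1, 0.5, 0.34, 0, 0]]])

```text
time_s: 5.58
tcp_pos: [0.5827, 0.2872, 0.0753]
eef_rot: [180.0, -0.3, 33.9]
contact_force: [0.7, 0.4, 4.1]
gripper_width: 0.0877
gripper_force: 1.3
```

Call:
jog_arm(deltas=[[[1, 0, 0, 1, 0], [1, 0, 0, 3, 0], [1, -4, -2.7, 6, 0], [1, -5, -3.4, 0, -0.18], [1, -5, -3.4, 0, -0.18], [1, -2, -1.3, 0, -0.18], [1, -2, -1.3, 0, -0.18]]])

```text
time_s: 6.45
tcp_pos: [0.4073, 0.1692, 0.1629]
eef_rot: [-179.9, -0.0, -7.7]
contact_force: [0.6, 0.5, -0.3]
gripper_width: 0.0875
gripper_force: 0.0
```

Run:
```python
from h import *
im=r.capture("top"); cv2.imwrite("pics/t2.png",im)
for o in leg(im=im): print(o)
cv2.imwrite("pics/t2c.png",cv2.resize(im[140:340,170:370],(600,600)))
```

```text
(array([0.6014, 0.3   ]), np.float64(124.12), [np.float64(0.1779), np.float64(0.0433)], [[194.3000030517578, 249.5], [261.20001220703125, 204.8000030517578], [271.79998779296875, 220.8000030517578], [204.89999389648438, 265.3999938964844]])
(array([ 0.5947, -0.2302]), np.float64(-14.03), [np.float64(0.1875), np.float64(0.1333)], [[433.5, 271.79998779296875], [451.5, 190.6999969482422], [509.8999938964844, 203.60000610351562], [491.79998779296875, 284.70001220703125]])
(array([0.6078, 0.4766]), np.float64(-28.34), [np.float64(0.2133), np.float64(0.0896)], [[112.30000305175781, 264.70001220703125], [160.6999969482422, 181.0], [194.8000030517578, 200.8000030517578], [146.39999389648438, 284.3999938964844]])
```

View pics/t2c.png

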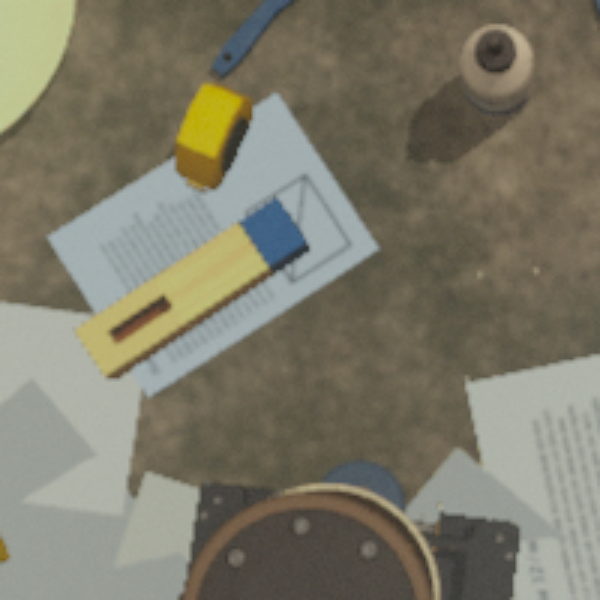

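The slot now shows on top at crop (110–170, 297–340), nearer the plain end, so the mortise faces up. The tape corner is about 36 mm from the leg, near the foot. I'll grip slightly towards the top end with a reduced opening.

Call:
jog_arm(deltas=[[[0.4, 3.74, 2.74, 0, -0.168], [0.4, 3.74, 2.74, 0, -0.168], [0.4, 3.74, 2.74, 0, -0.168], [0.4, 3.74, 2.74, 0, -0.168], [0.4, 3.74, 2.74, 0, -0.168], [0.4, 0, 0, 0, 0]]])

```text
time_s: 7.25
tcp_pos: [0.5971, 0.3082, 0.161]
eef_rot: [180.0, -0.0, -55.6]
contact_force: [-0.5, -0.9, -0.1]
gripper_width: 0.0618
gripper_force: 0.0
```

Call:
jog_arm(deltas=[[[0.4, -0.2, -0.2, -4, -0.007], [0.4, 0, 0, -4, 0], [0.4, 0, 0, -3, 0], [0.4, 0, 0, -1.9, 0], [0.4, 0, 0, 0, 0], [-0.2, 0, 0, 0, 0], [-0.2, 0, 0, 0, 0], [-0.2, 0, 0, 0, 0]]], force=35)

```text
time_s: 8.25
tcp_pos: [0.5945, 0.306, 0.0347]
eef_rot: [-179.8, 0.0, -55.9]
contact_force: [1.3, 1.4, 4.8]
gripper_width: 0.042
gripper_force: 35.0
```

Call:
jog_arm(deltas=[[[-0.2, 0, 0, 0, 0], [-0.2, 0, 0, 0, 0], [-0.2, 0, 0, 2, 0], [-0.2, 0, 0, 4, 0], [-0.2, 0, 0, 4, 0], [-0.2, 0, 0, 2, 0], [-0.2, 0, 0, 0, 0]]])

```text
time_s: 9.12
tcp_pos: [0.5935, 0.3052, 0.1544]
eef_rot: [-179.9, 0.0, -55.9]
contact_force: [0.4, 0.1, -2.1]
gripper_width: 0.0415
gripper_force: 35.0
```

Call:
jog_arm(deltas=[[[-0.2, -1.56, -3.42, 0, -0.171], [-0.2, -1.56, -3.42, 0, -0.171], [-0.2, -1.56, -3.42, 0, -0.171], [-0.2, -1.56, -3.42, 0, -0.171], [-0.2, -1.56, -3.42, 0, -0.171], [-0.2, -1.56, -3.42, 0, -0.171]]])

```text
time_s: 9.88
tcp_pos: [0.4979, 0.0982, 0.1512]
eef_rot: [179.9, -0.1, -115.0]
contact_force: [0.0, 0.3, -2.5]
gripper_width: 0.0416
gripper_force: 35.0
```

Call:
jog_arm(deltas=[[[-0.2, 1.45, -2.7, 0, -0.171], [-0.2, 1.45, -2.7, 0, -0.171], [-0.2, 1.45, -2.7, 0, -0.171], [-0.2, 1.45, -2.7, 0, -0.171], [-0.2, 1.45, -2.7, 0, -0.171], [-0.2, 1.45, -2.7, 0, -0.171], [-0.2, 1.45, -2.7, 0, -0.171], [-0.2, 1.45, -2.7, 0, -0.171]]])

```text
time_s: 10.88
tcp_pos: [0.6148, -0.1171, 0.1508]
eef_rot: [-180.0, -0.2, 166.6]
contact_force: [0.2, 0.2, -1.6]
gripper_width: 0.0417
gripper_force: 35.0
```

Run:
```python
from h import *
im=r.capture("top"); cv2.imwrite("pics/t3.png",im); s=r.get_state(); print(s["tcp_pos"],s["eef_rot"])
q=r.capture("scene")
cv2.imwrite("pics/t3c.png",np.hstack([cv2.resize(im[150:310,360:520],(400,400)),cv2.resize(q[210:370,330:490],(400,400))]))
```

```text
[ 0.61626159 -0.11969744  0.15065542] [-1.79912908e+02 -1.51366135e-01  1.66052277e+02]
```

View pics/t3c.png

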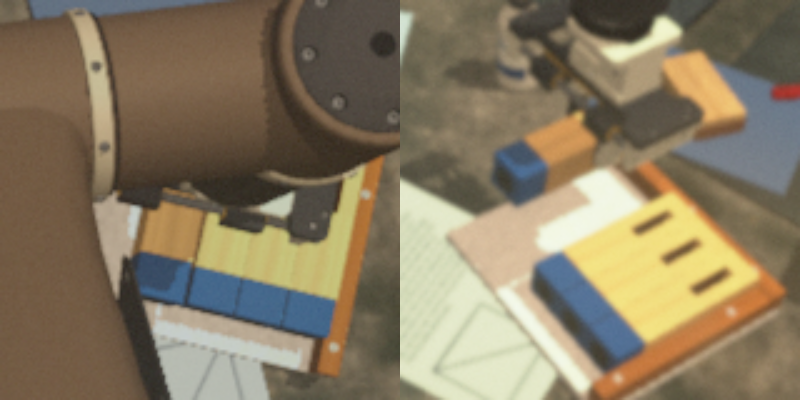

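The leg is held foot towards the robot, over the board to the left of the row. Next I add a little gap and lower it.

Call:
jog_arm(deltas=[[[-0.2, 0.1, 0.4, -4, 0], [-0.2, 0, 0, -4, 0], [-0.2, 0, 0, -2, 0], [-0.2, 0, 0, 0, 0], [-0.2, 0, 0, 0, 0]]])

```text
time_s: 11.6
tcp_pos: [0.6167, -0.112, 0.0532]
eef_rot: [-180.0, -0.0, 167.0]
contact_force: [0.6, 0.4, -2.2]
gripper_width: 0.0418
gripper_force: 35.0
```

Run:
```python
from h import *
s=r.get_state(); print(s["tcp_pos"],s["eef_rot"],s["contact_force"])
im=r.capture("top");q=r.capture("scene"); cv2.imwrite("pics/t4.png",im); cv2.imwrite("pics/s4.png",q)
cv2.imwrite("pics/t4c.png",np.hstack([cv2.resize(im[170:310,370:510],(400,400),interpolation=3),cv2.resize(q[230:370,340:480],(400,400),interpolation=3)]))
```

```text
[ 0.61670407 -0.11200884  0.0532216 ] [-1.79992776e+02 -8.86809239e-03  1.66978476e+02] [ 0.57760236  0.42023808 -2.18413737]
```

View pics/t4c.png

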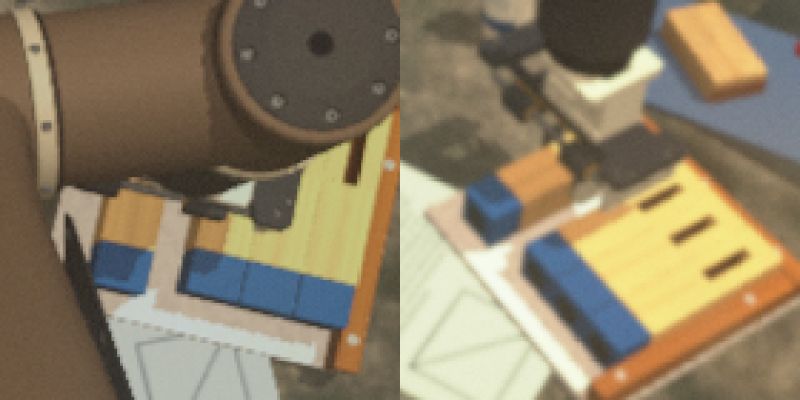

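The leg is clear of leg_c by about 27 mm, and its foot is about 7–8 mm behind the row. I'll lower it, then slide it forward onto the batten.

Call:
jog_arm(deltas=[[[-0.2, 0, 0, -0.4, 0], [-0.2, 0, 0, -0.2, 0], [-0.2, 0, 0, -0.1, 0], [-0.2, 0, 0, 0, 0], [-0.2, 0, 0, 0, 0]]], force=15)

```text
time_s: 12.32
tcp_pos: [0.6166, -0.1122, 0.0466]
eef_rot: [-180.0, 0.0, 166.9]
contact_force: [-3.6, 1.5, 5.8]
gripper_width: 0.0419
gripper_force: 15.0
```

Call:
jog_arm(deltas=[[[-0.2, 0.2, -0.05, 0, 0], [-0.2, 0.2, -0.05, 0, 0], [-0.2, 0.2, -0.05, 0, 0]]])

```text
time_s: 12.7
tcp_pos: [0.6203, -0.1137, 0.0466]
eef_rot: [-180.0, -0.2, 166.9]
contact_force: [-11.6, 2.9, 13.6]
gripper_width: 0.0421
gripper_force: 15.0
```

Call:
jog_arm(deltas=[[[-0.2, 0, 0, 0.1, 0], [-0.2, 0, 0, 0, 0], [-0.2, 0.2, -0.05, 0, 0], [-0.2, 0.2, -0.05, 0, 0], [-0.2, 0, 0, 0, 0]]])

```text
time_s: 13.32
tcp_pos: [0.627, -0.1148, 0.0468]
eef_rot: [-180.0, 0.0, 166.9]
contact_force: [-0.5, 0.7, -2.4]
gripper_width: 0.0421
gripper_force: 15.0
```

Call:
jog_arm(deltas=[[[-0.2, 0.15, -0.035, 0, 0], [-0.2, 0.15, -0.035, 0, 0], [-0.2, 0, 0, 0, 0]]])

```text
time_s: 13.7
tcp_pos: [0.6286, -0.1152, 0.0468]
eef_rot: [-180.0, -0.1, 166.9]
contact_force: [-5.0, 2.5, 1.2]
gripper_width: 0.0422
gripper_force: 15.0
```

Run:
```python
from h import *
s=r.get_state(); print(s["tcp_pos"],s["eef_rot"],s["contact_force"])
```

```text
[ 0.62855693 -0.11521503  0.04677068] [-1.79988363e+02 -1.27954680e-01  1.66910241e+02] [-4.97705556  2.52288048  1.16569171]
```

Call:
jog_arm(deltas=[[[-0.2, 0.15, -0.035, 0, 0], [-0.2, 0.1, -0.025, 0, 0], [-0.2, 0, 0, 0, 0]]])

```text
time_s: 14.08
tcp_pos: [0.6287, -0.1153, 0.0467]
eef_rot: [-180.0, -0.4, 166.9]
contact_force: [-11.4, 6.0, 8.6]
gripper_width: 0.0419
gripper_force: 15.0
```

It's hard on the batten. I'll back off slightly, open by a few mm and lift.

Call:
jog_arm(deltas=[[[-0.2, -0.2, 0.05, 0, 0], [0.08, 0, 0, 0, 0], [0.08, 0, 0, 0, 0], [0.08, 0, 0, 0, 0], [0.08, 0, 0, 2, 0], [0.08, 0, 0, 4, 0], [0.3, 0, 0, 4, 0], [0.5, 0, 0, 2, 0]]])

```text
time_s: 15.08
tcp_pos: [0.6314, -0.1156, 0.1698]
eef_rot: [180.0, 0.2, 166.9]
contact_force: [0.6, -0.1, -0.5]
gripper_width: 0.0614
gripper_force: 0.0
```

Call:
jog_arm(deltas=[[[1, 1, 3, 0, 0.175], [1, 1, 3, 0, 0.175], [1, 0, 2, 0, 0.175], [1, 0, 0, 0, 0.175], [1, 0, 0, 0, 0.175], [1, 0, 0, 0, 0.175], [1, 0, 0, 0, 0.175], [1, 0, 0, 0, 0.175]]])

```text
time_s: 16.08
tcp_pos: [0.6504, -0.0356, 0.167]
eef_rot: [-180.0, 0.0, -112.5]
contact_force: [0.8, -0.3, -0.4]
gripper_width: 0.088
gripper_force: 0.0
```

Run:
```python
from h import *
s=r.get_state(); print(s["tcp_pos"],s["eef_rot"])
im=r.capture("top");q=r.capture("scene"); cv2.imwrite("pics/t5.png",im)
cv2.imwrite("pics/t5c.png",np.hstack([cv2.resize(im[170:310,370:510],(400,400),interpolation=3),cv2.resize(q[230:370,340:480],(400,400),interpolation=3)]))
```

```text
[ 0.65039584 -0.03558971  0.16699723] [-1.79986183e+02  4.87842485e-03 -1.12535392e+02]
```

View pics/t5c.png

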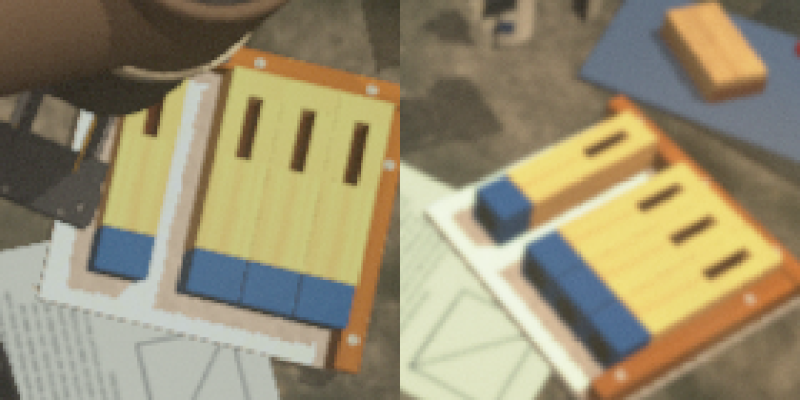

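The leg lies parallel to the row with its top at the batten and about a 27 mm gap to leg_c. I'll push it sideways with both fingers spread along its length.

Call:
jog_arm(deltas=[[[1, -1.1, -1.5, 0, 0.08], [1, -1.1, -1.5, 0, 0.08], [1, 0, 0, -4, 0], [1, 0, 0, -4, 0], [1, 0, 0, -3, 0], [1, 0, 0, -1.8, 0], [1, 0, 0, 0, 0], [1, 0, 0, 0, 0]]])

```text
time_s: 17.18
tcp_pos: [0.6292, -0.0654, 0.0401]
eef_rot: [-179.9, 0.0, -103.7]
contact_force: [-0.2, 0.2, 0.6]
gripper_width: 0.0877
gripper_force: 0.0
```

Call:
jog_arm(deltas=[[[1, -0.23, -0.97, 0, 0], [1, -0.18, -0.78, 0, 0.007], [1, -0.14, -0.58, 0, 0], [1, -0.14, -0.58, 0, 0], [1, -0.14, -0.58, 0, 0], [1, 0, 0, 0, 0]]])

```text
time_s: 17.92
tcp_pos: [0.6204, -0.1005, 0.0399]
eef_rot: [-179.9, 0.1, -103.3]
contact_force: [0.3, 3.8, 2.1]
gripper_width: 0.0874
gripper_force: 1.6
```

Call:
jog_arm(deltas=[[[1, -0.07, -0.29, 0, 0], [1, -0.07, -0.29, 0, 0], [1, 0, 0, 0, 0]]])

```text
time_s: 18.3
tcp_pos: [0.6192, -0.1055, 0.0399]
eef_rot: [-179.9, 0.1, -103.3]
contact_force: [-1.9, 7.8, 6.6]
gripper_width: 0.0879
gripper_force: 3.7
```

Call:
jog_arm(deltas=[[[1, -0.05, -0.2, 0, 0], [1, 0, 0, 0, 0], [1, -0.05, -0.2, 0, 0], [1, 0, 0, 0, 0]]])

```text
time_s: 18.8
tcp_pos: [0.6183, -0.1093, 0.0399]
eef_rot: [-179.9, 0.1, -103.3]
contact_force: [-1.7, 9.3, 5.9]
gripper_width: 0.0879
gripper_force: 4.2
```

Run:
```python
from h import *
a=cv2.imread("pics/top0.png")[170:310,400:510]; im=r.capture("top"); cv2.imwrite("pics/t6.png",im);b=im[170:310,400:510]; q=r.capture("scene")[240:380,370:480]
cv2.imwrite("pics/t6c.png",np.hstack([cv2.resize(x,(262,333),interpolation=3) for x in (a,b,q)]))
```

```text
(no output)
```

View pics/t6c.png

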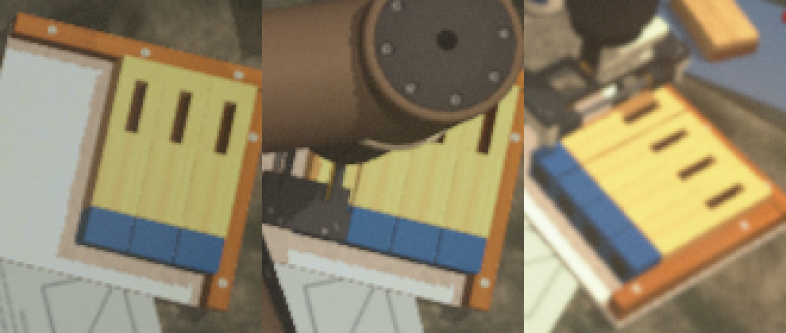

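The row hasn't moved: its foot corner matches the first picture. A thin dark line still separates leg_c and the loose leg in the scene view, so I keep pushing until it stalls.

Call:
jog_arm(deltas=[[[1, -0.05, -0.2, 0, 0], [1, 0, 0, 0, 0]]])

```text
time_s: 19.15
tcp_pos: [0.6178, -0.1113, 0.0399]
eef_rot: [-179.9, 0.1, -103.3]
contact_force: [-1.0, 8.6, 6.6]
gripper_width: 0.0878
gripper_force: 4.4
```

Call:
jog_arm(deltas=[[[1, -0.05, -0.2, 0, 0], [1, 0, 0, 0, 0]]])

```text
time_s: 19.4
tcp_pos: [0.618, -0.112, 0.04]
eef_rot: [-179.8, 0.2, -103.4]
contact_force: [0.9, 16.9, 5.8]
gripper_width: 0.0878
gripper_force: 8.0
```

Stalled against the row at 17 N. I'll press once more, retreat, then push the foot end along the leg with closed fingers.

Call:
jog_arm(deltas=[[[1, -0.02, -0.1, 0, 0], [1, 0, 0, 0, 0], [1, 0.12, 0.5, 0, 0], [1, 0.35, 1.5, 0, 0], [1, 0, 0, 4, 0], [1, 0, 0, 4, 0], [-0.5, 0, 0, 2, 0], [-1, 0, 0, 0, 0]]])

```text
time_s: 20.4
tcp_pos: [0.6219, -0.0951, 0.1407]
eef_rot: [-179.8, 0.0, -103.3]
contact_force: [-0.2, -0.2, 0.8]
gripper_width: 0.0733
gripper_force: 0.0
```

Run:
```python
from h import *
s=r.get_state(); print(s["tcp_pos"])
```

```text
[ 0.62193602 -0.09509723  0.14068673]
```

Call:
jog_arm(deltas=[[[-1, -4.5, -0.7, 0, 0], [-1, -4.5, -0.7, 0, 0], [-1, -4.5, -0.8, 0, 0], [-1, 0, 0, 0, 0]]])

```text
time_s: 20.9
tcp_pos: [0.4823, -0.1177, 0.138]
eef_rot: [179.8, -0.0, -103.4]
contact_force: [-0.5, -0.3, 0.6]
gripper_width: 0.0331
gripper_force: 0.0
```

Run:
```python
from h import *
im=r.capture("scene"); cv2.imwrite("pics/s7.png",im); hsv=cv2.cvtColor(im,cv2.COLOR_BGR2HSV)
# mortises: dark blobs inside the wood; feet: blue
w=cv2.inRange(hsv,(14,60,120),(32,170,255)); 
roi=(slice(230,390),slice(340,490))
d=cv2.inRange(hsv,(0,0,0),(179,255,105)); 
for src in("pics/s7.png",):
  n,l,st,ce=cv2.connectedComponentsWithStats(d[roi])
  for i in range(1,n):
    if 25<st[i,4]<200: 
        p=ce[i]+(340,230); print("dark",st[i],p.round(1),ray("scene",p,.054).round(4))
for c in blobs(hsv,(100,100,40),(125,255,200),100):
    x,y,ww,hh=cv2.boundingRect(c)
    if 340<x<490 and 220<y<400: print("blue",(x,y,ww,hh))
s=r.get_state(); print(s["tcp_pos"])
```

```text
dark [ 88   9  19  27 111] [436.  250.9] [ 0.7989 -0.1064]
dark [ 97  47  21  20 103] [447.6 286.4] [ 0.7098 -0.2027]
dark [137  73  13  29 150] [486.  316.6] [ 0.6934 -0.3233]
blue (377, 302, 48, 50)
[ 0.48457706 -0.11748651  0.13850108]
```

Call:
jog_arm(deltas=[[[-1, 0, 0, -4, 0], [-1, 0, 0, -4, 0], [-1, 0, 0, -1.8, 0], [-1, 0, 0, 0, 0], [-1, 0.49, -0.12, 0, 0], [-1, 0.29, -0.07, 0, 0], [-1, 0.29, -0.07, 0, 0], [-1, 0, 0, 0, 0]]])

```text
time_s: 21.95
tcp_pos: [0.4972, -0.1199, 0.0414]
eef_rot: [-179.9, 0.0, -103.3]
contact_force: [0.2, 0.8, 0.3]
gripper_width: 0.0005
gripper_force: 0.0
```

Call:
jog_arm(deltas=[[[-1, 0.2, -0.05, 0, 0], [-1, 0.2, -0.05, 0, 0], [-1, 0, 0, 0, 0]]])

```text
time_s: 22.32
tcp_pos: [0.5009, -0.1209, 0.041]
eef_rot: [-180.0, -0.0, -103.3]
contact_force: [0.5, -0.1, 0.6]
gripper_width: 0.0006
gripper_force: 0.0
```

Call:
jog_arm(deltas=[[[-1, 0.2, -0.05, 0, 0], [-1, 0.2, -0.05, 0, 0], [-1, 0, 0, 0, 0]]])

```text
time_s: 22.7
tcp_pos: [0.5049, -0.1218, 0.0409]
eef_rot: [-180.0, 0.0, -103.3]
contact_force: [-0.7, -0.0, -0.5]
gripper_width: 0.0004
gripper_force: 0.0
```

Call:
jog_arm(deltas=[[[-1, 0.2, -0.05, 0, 0], [-1, 0, 0, 0, 0]]])

```text
time_s: 22.95
tcp_pos: [0.5058, -0.1222, 0.0408]
eef_rot: [179.9, -0.0, -103.3]
contact_force: [-3.8, 3.4, 3.5]
gripper_width: 0.0006
gripper_force: 2.4
```

Call:
jog_arm(deltas=[[[-1, 0.2, -0.05, 0, 0], [-1, 0, 0, 0, 0], [-1, 0, 0, 0, 0]]])

```text
time_s: 23.32
tcp_pos: [0.5059, -0.1224, 0.0407]
eef_rot: [179.7, -0.0, -103.3]
contact_force: [-11.4, 8.2, 9.6]
gripper_width: 0.0003
gripper_force: 7.0
```

Call:
jog_arm(deltas=[[[-1, 0.15, -0.04, 0, 0], [-1, 0, 0, 0, 0], [-1, 0, 0, 0, 0]]])

```text
time_s: 23.7
tcp_pos: [0.506, -0.1225, 0.0407]
eef_rot: [179.6, -0.0, -103.3]
contact_force: [-15.4, 12.6, 16.3]
gripper_width: 0.0005
gripper_force: 10.6
```

Call:
jog_arm(deltas=[[[-1, -0.5, 0.12, 0, 0], [-1, -1.5, 0.35, 0, 0], [-1, 0, 0, 5, 0], [-1, 0, 0, 5, 0], [-1, 0, 5, 5, 0], [-1, 0, 6, 3, 0], [-1, 0, 6, 0, 0], [-1, 0, 6, 0, 0]]])

```text
time_s: 24.7
tcp_pos: [0.4896, 0.1032, 0.2138]
eef_rot: [-179.9, 0.1, -103.3]
contact_force: [1.7, -0.0, -0.7]
gripper_width: 0.0001
gripper_force: 0.0
```

Call:
jog_arm(deltas=[[[-1, -1, 6, 0, 0], [-1, -1, 6, 0, 0], [-1, -1, 6, 0, 0], [-1, 0, 0, 0, 0]]])

```text
time_s: 25.2
tcp_pos: [0.4592, 0.2848, 0.2126]
eef_rot: [-180.0, 0.0, -103.1]
contact_force: [0.3, 0.5, -0.0]
gripper_width: 0.0004
gripper_force: 0.0
```

Run:
```python
from h import *
u=np.array([np.cos(np.radians(-13.3)),np.sin(np.radians(-13.3))]); v=np.array([-u[1],u[0]])
b=np.array([.590,-.2265])
def rect(img,n,k=4): # rectified plane z=.054, board axes: rows: u decreasing, cols: v decreasing; k px/mm
    o=[b+.12*u+.13*v, b+.12*u-.09*v, b-.12*u-.09*v, b-.12*u+.13*v]
    S=np.float32([proj(n,[*p,.054]) for p in o]); D=np.float32([[0,0],[220*k,0],[220*k,240*k],[0,240*k]])
    return cv2.warpPerspective(img,cv2.getPerspectiveTransform(S,D),(220*k,240*k),flags=cv2.INTER_CUBIC)
for n in("top","scene"):
    ims=[("now",r.capture(n)),("start",cv2.imread(f"pics/{n}0.png"))]; cv2.imwrite(f"pics/{n}9.png",ims[0][1])
    for nm,im in ims:
        R=rect(im,n); h=cv2.cvtColor(R,cv2.COLOR_BGR2HSV)
        print(n,nm)
        d=cv2.inRange(h,(0,0,0),(25,255,115)); d[:80]=0; d[480:]=0
        for c in cv2.findContours(d,0,1)[0]:
            (x,y),s,a=cv2.minAreaRect(c)
            if 1000<cv2.contourArea(c)<20000 and max(s)<300: print("  mortise v=%.1f u=%.1f"%(130-x/4,120-y/4),np.round(np.array(s)/4,1),round(a,1))
        for c in cv2.findContours(cv2.inRange(h,(100,90,40),(125,255,220)),0,1)[0]:
            if cv2.contourArea(c)>3000: x,y,w,H=cv2.boundingRect(c); print("  blue v %.1f..%.1f u %.1f..%.1f"%(130-x/4,130-(x+w)/4,120-y/4,120-(y+H)/4))
        for name,vv in zip("abcL",(-42,0,42,84)): # wood/blue boundary and front edge
            col=h[:,int((130-vv-8)*4):int((130-vv+8)*4)].mean(1); m=(col[:,0]>75)&(col[:,1]>90); i=np.flatnonzero(m[520:])+520
            if len(i): print("  foot",name,"u %.1f..%.1f"%(120-i[0]/4,120-i[-1]/4))
        g=R[480:640,:,2].astype(float).mean(0); print("  redprofile v60..66:",[(vv,int(g[int((130-vv)*4)])) for vv in range(56,72)], "outer",[(vv,int(g[int((130-vv)*4)])) for vv in range(98,114)])
```

```text
top now
  mortise v=-84.0 u=17.0 [33.5 11.5] 90.0
  mortise v=-41.8 u=44.9 [ 9.4 47.3] 0.9
  mortise v=0.3 u=45.5 [ 9.2 47.5] 0.9
  mortise v=42.5 u=45.8 [ 9.2 47. ] 0.5
  mortise v=84.5 u=46.5 [ 9.3 47. ] 0.6
  mortise v=-84.1 u=49.0 [42.5 11.2] 90.0
  mortise v=119.0 u=82.7 [22.8 12.3] 4.4
  mortise v=-84.5 u=94.2 [11.5 10.5] 90.0
  blue v 106.8..-59.5 u -55.0..-90.0
  foot a u -57.0..-89.2
  foot b u -56.8..-88.2
  foot c u -56.2..-87.5
  foot L u -55.2..-86.8
  redprofile v60..66: [(56, 195), (57, 195), (58, 195), (59, 195), (60, 195), (61, 195), (62, 195), (63, 195), (64, 195), (65, 195), (66, 195), (67, 195), (68, 196), (69, 196), (70, 196), (71, 196)] outer [(98, 196), (99, 195), (100, 195), (101, 195), (102, 195), (103, 195), (104, 194), (105, 187), (106, 174), (107, 154), (108, 134), (109, 121), (110, 119), (111, 123), (112, 131), (113, 144)]
top start
  mortise v=-41.8 u=44.9 [10.2 48.3] 0.7
  mortise v=0.5 u=45.5 [10.  48.1] 0.9
  mortise v=42.7 u=45.9 [10.1 47.8] 1.0
  blue v 65.0..-59.5 u -55.8..-90.2
  foot a u -57.0..-89.2
  foot b u -56.8..-88.2
  foot c u -56.2..-87.
[... 1119 characters left out ...]
112, 227), (113, 227)]
scene start
  mortise v=0.7 u=43.3 [ 5.5 36.5] 1.2
  mortise v=42.9 u=43.6 [ 5.2 36.2] 0.0
  mortise v=-41.5 u=43.4 [38.8  6. ] 90.0
  mortise v=98.8 u=72.1 [14.8 62.5] 90.0
  blue v 60.5..-62.5 u -58.8..-90.8
  foot a u -60.0..-89.2
  foot b u -60.0..-88.5
  foot c u -59.5..-87.8
  redprofile v60..66: [(56, 224), (57, 224), (58, 224), (59, 224), (60, 224), (61, 224), (62, 224), (63, 224), (64, 224), (65, 224), (66, 224), (67, 224), (68, 224), (69, 224), (70, 224), (71, 224)] outer [(98, 224), (99, 224), (100, 224), (101, 223), (102, 223), (103, 223), (104, 223), (105, 223), (106, 223), (107, 223), (108, 223), (109, 223), (110, 223), (111, 223), (112, 223), (113, 224)]
```

The mortises sit 42 mm apart in a straight line, and the row hasn't moved. I'll hand it in.

```bash
python3 -c "
from plant import r
print(r.close_job())"
```

```text
the job is handed in; nothing more can be done
None
```

The loose leg was rolled mortise-up and released as the fourth leg of the row, tight along leg_c and hard against the far batten; my last camera check showed the mortises in line at 42 mm spacing and the row unmoved, and the job was handed in with no verdict returned.

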